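# Steady a swinging weight hanger and hang a slotted disc on it

### The arm

A 7-joint arm with a two-finger parallel gripper is mounted at the origin on the work surface. World frame = base frame: x ahead of the robot, y to its left, z up, the work surface at z = 0. Lengths are in m, angles in rad, forces in N, time in s.
With the tool pointing down it reaches from about 0.4 to 0.85 m from the base axis. Payload 4.5 kg.
Tool frame: the origin (TCP) lies at the very end of the fingers, on their centre line; the grasp point (between the pads) lies 19 mm behind it; z points along the fingers, y is the line along which they close (so a half turn about z gives the same grasp; the last joint's range is limited). The gripper opens to 85 mm and grips with 20 to 120 N. Pads are 22 mm wide; open, the fingers measure 114 mm over their backs; the gripper's body (76 mm by 85 mm) begins 54 mm behind the grasp point. The pads swing forward as they close: fully open they stand 13 mm farther back than shut.
Start: joints at [-1.222, 0.689, -0.195, 1.565, 0.157, 0.902, -0.215], TCP at [0.193, 0.594, 0.231] pointing down, gripper open.
Joint ranges: [-3.01, 3.01], [-0.46, 2.08], [-1.47, 1.51], [0.13, 2.56], [-1, 4.14], [0.04, 2.09], [-2.66, 2.66]. Speed limits (rad/s): [2.57, 2.57, 3.14, 3.14, 3.14, 3.14, 3.14].

### API

Orientations are given as a unit quaternion [x, y, z, w].
In Python, from plant import * gives the robot as it stands.
- The arm moves only by the shell command python3 -m crank 'ROWS' [FORCE]. ROWS is text: rows parted by semicolons, each of 7 numbers parted by spaces: the opening, from 0 (shut) to 1 (fully open), then the shift along the world's x, y, z in mm, then the turn, a rotation vector about the world's x, y, z in degrees. In form: hand x y z rx ry rz; .... A call has 1 to 5 rows; each row shifts and turns the commanded pose from where the row before left it; what a row does not reach is not made up. A row lasts 1/10 s, in which the tool goes at most 50 mm and 8.59 degrees, less where a joint would pass 70% of its speed; a pose out of reach is approached as far as the arm can. A call with a gripper value outside its range is refused whole. The fingers move at their own pace and stop on an object; FORCE is the grip in N (left out, the last holds). Time passes only in rows, so rows that do not move let the fingers close. It gives the time, the measured TCP pose, the force, the opening and the grip force at its end, in the units of the state.
- get_obs(): the state, without advancing time (a new reading comes with each control period).
- snapshot(name): name is "scene" or "top"; returns a dict with "pixels" (420x560x3 uint8, red, green, blue), "camera_matrix" (3x3 intrinsics, pixels), "world_from_camera" (4x4, takes a point from camera to world coordinates). Camera axes: x right, y up, looking along -z (the intrinsics and any distortion apply to the point x, -y, -z); pixel columns grow to the right and rows downward; lengths in m; the calibration is good to about 2 mm. A picture is of the moment at which its call begins. There is no depth.
- sign_off(): hands the job in; it is judged then, once.
The state is a dict: "time": time; "q": joint angles; "joint_vel": joint speeds; "joint_torque": joint torques, N m; "position": TCP position; "ee_rot": TCP orientation; "wrist_force": force on the tool from outside, world axes, zero at the start; "torque": the same for the moment, N m; "opening": opening from 0.0 (shut) to 1.0 (fully open); "finger_force": force on a finger pad.
Only numpy, scipy, OpenCV 4.12 (cv2) and the standard library are available. Lean on these libraries where they do the work, as an engineer would, in place of code of your own. Each camera call takes 0.05 s, during which the arm holds its last target. There are 200 camera calls.

### The job

The weight hanger under the force gauge has been left swinging. Steady it with a light touch, without gripping or knocking it, and once it hangs still, hang the loose 50 mm slotted disc from the bench on it gently, flat on top of the disc that is already there and with its slot facing opposite to that disc's slot. Leave the loaded hanger hanging straight and still, and leave the other things on the bench where they are.

Things in the scene. Friction and masses are not known exactly. Their poses are not given: they have to be found in the camera images.
- gauge_stand: Fixed black column stand of a dial force gauge. Origin on the bench, plumb under the pin the hanger swings on; z up, x from the robot's side to the far side (turned -0.1 to 0.4 rad). Base plate 18 mm high, x -45 to +85, y -65 to +185 mm. Column 25 mm thick, 430 mm tall, at x 30, y +140 mm; an arm at height 360 mm runs from it to the gauge.
- pin (a point): Cross pin, 285 mm above the bench, along the stand's y, axes as the stand's; the hanger swings about it. It sits in a steel fork 12 x 30 mm (heights 275 to 301 mm) under a 9 mm spindle. Above that the gauge: round, 90 mm across, reaching 15 mm to the robot's side and 21 mm to the far side of the pin, its underside at height 315 mm.
- hanger: Weight hanger of bright steel hooked on the pin: round rod 6 mm thick, round foot 42 mm wide, 0.09 kg. Starts swinging freely, only fore and aft along the stand's x, up to 0.32 rad each way, period about 0.8 s, for minutes. Origin on the pin; z up along the rod (vertical at rest), x then as the stand's. Foot from 165 to 170 mm below the origin.
- seat (a point): Point on the rod's axis at the upper face of the disc already on the hanger (150 mm below the pin, 135 mm above the bench at rest): here the loose disc's underside comes to lie, with the rod rising through it to the pin. Axes as the hanger's.
- lower_disc: Slotted steel disc already on the hanger's foot: diameter 50, 15 mm thick, 0.19 kg, slot 12 mm wide. It stays on, but turns about the rod against slight friction. Origin on the pin (not in the disc); z up the rod; x along the slot, out of its mouth, which faces the robot's side (within about 0.45 rad of the stand's -x).
- lower_slot (a point): Mouth of the lower disc's slot: on its rim, half-way up; axes as the lower disc's.
- disc_center (a point): Centre, half-way up, of the loose slotted steel disc to hang: diameter 50, 15 mm thick, 0.16 to 0.22 kg, flat on the bench right of the stand. Slot 12 mm wide from the rim to 6 mm past the centre. z up; x along the slot, out of its mouth, away from the robot within about 0.7 rad. As the rod stands above its place, grip it by the rim, gripper leaning back to the robot by about 45 degrees.
- disc_slot (a point): Mouth of the loose disc's slot: on its rim, half-way up; axes as the disc's.
- small_disc: Bystander: small slotted disc 32 mm in diameter, 8 mm thick, lying on the bench. Origin: centre of its underside.
- v_block: Bystander: ground steel V-block 60 x 50 x 44 mm. Origin: centre of its underside.
- mandrel: Bystander: upright ground test mandrel 26 mm thick, 100 mm tall. Origin: centre of its underside.
- mass_case: Bystander, fixed: grey case 130 x 240 mm, 26 mm high, with other slotted discs in it and a raised lid at its +x side up to 145 mm high. Origin: centre of its underside.
Mind the look-alikes: they are no part of the job. Leave any green or pink look-alike of the part that bears disc_center alone.

How it is judged:
On the way:
1. the hanger has been steadied: it hangs within 0.06 rad of plumb and turns at less than 0.3 rad/s for half a second, the loose disc still well away from it (angle between hanger's own z axis and vertical below 0.06 rad and angular speed of hanger below 0.3 rad/s and distance between disc_center and seat above 0.08 m), for 0.5 s.
At the end, for the whole second after the job is handed in: The loose disc lies flat on the lower disc on the hanger, its centre within 6 mm of the rod's axis and 4 mm of its seated height, its slot within about 50 degrees of directly opposite to the lower disc's slot; the hanger is released, within 0.05 rad of plumb and turning at less than 0.25 rad/s (x of disc_center in the frame of hanger between -0.006 and 0.006 m and y of disc_center in the frame of hanger between -0.006 and 0.006 m and z of disc_center in the frame of hanger between -0.1465 and -0.1385 m and x of disc_slot in the frame of lower_disc below -0.0155 m and angle between hanger's own z axis and vertical below 0.05 rad and angular speed of hanger below 0.25 rad/s); the robot touches nothing.
It fails at once if the hanger or a disc on it is gripped, struck or loaded with more than 25 N (contact force between hanger and anything else above 25 N).
It fails at once if the small disc is moved by more than 20 mm (distance of small_disc from where it was at the start of the episode above 0.02 m).
It fails at once if the V-block is moved by more than 20 mm (distance of v_block from where it was at the start of the episode above 0.02 m).
It fails at once if the mandrel is moved by more than 20 mm (distance of mandrel from where it was at the start of the episode above 0.02 m).
It also fails if it takes over 64 s, if anything falls off the work surface, if the arm or the gripper's body presses on something with over 40 N, if the wrist force passes 120 N, or if a joint passes its speed limit or range.

## Working session

There is one attempt and no reset: what is moved stays moved. The work goes in short steps, Python scripts to look and compute and a shell command to move; the robot and the scene stay as the last step left them, time stands still between calls to the robot, and variables do not carry over. Pictures are saved under pics/ and viewed, at most 10 in all, crops included, and the job is handed in when it is done.

```bash
mkdir -p pics; ls; python3 - <<'E'
from plant import *
import cv2,numpy as np
for n in("scene","top"):
    s=snapshot(n);np.savez(f"pics/{n}0.npz",**s)
    cv2.imwrite(f"pics/{n}0.png",s["pixels"][:,:,::-1]);print(n,s["camera_matrix"].tolist(),np.round(s["world_from_camera"],4).tolist(),[k for k in s])
o=get_obs();print(o["time"],o["position"],o["ee_rot"],o["opening"])
E
```

```text
pics
scene [[382.87460733799674, 0.0, 283.4604887120739], [0.0, 382.87460733799674, 209.91059210594057], [0.0, 0.0, 1.0]] [[-0.1069, -0.6483, 0.7538, 1.2308], [0.9941, -0.0555, 0.0933, -0.0761], [-0.0186, 0.7593, 0.6504, 0.7561], [0.0, 0.0, 0.0, 1.0]] ['pixels', 'camera_matrix', 'world_from_camera']
top [[415.2562282594029, 0.0, 283.3148956164809], [0.0, 415.2562282594029, 207.18832470560594], [0.0, 0.0, 1.0]] [[0.0018, 0.9899, -0.142, 0.4061], [-0.9996, -0.0024, -0.0298, -0.1741], [-0.0298, 0.142, 0.9894, 1.1987], [0.0, 0.0, 0.0, 1.0]] ['pixels', 'camera_matrix', 'world_from_camera']
0.1 [0.19339241 0.59370062 0.23054257] [ 1.56725206e-01  9.87641880e-01 -8.50537930e-04 -5.19479722e-05] 1.0010836066628956
```

View pics/scene0.png

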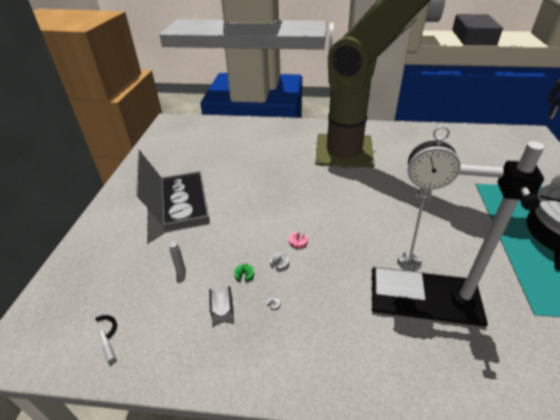

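View pics/top0.png

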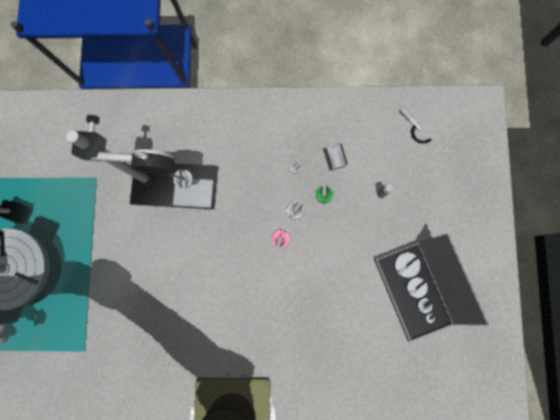

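Scene view: stand base at about (372-484, 268-320), hanger foot at (410,258), loose disc near (280,262), pink and green look-alikes beside it. Top view: base at (131-215, 165-208), loose disc (295,210), small disc (295,167).

```bash
cat > h.py <<'E'
from plant import *
import cv2,numpy as np
from scipy.spatial.transform import Rotation as R
def ray(s,uv):
    K=s["camera_matrix"];T=s["world_from_camera"]
    d=np.linalg.inv(K)@[uv[0],uv[1],1];return T[:3,3],T[:3,:3]@(d*[1,-1,-1])
def onz(s,uv,z):
    o,d=ray(s,uv);return o+d*(z-o[2])/d[2]
def proj(s,p):
    T=s["world_from_camera"];c=(T[:3,:3].T@(np.array(p)-T[:3,3]))*[1,-1,-1];q=s["camera_matrix"]@c;return q[:2]/q[2]
def tri(s1,u1,s2,u2):
    a,d=ray(s1,u1);b,e=ray(s2,u2);t=np.linalg.lstsq(np.c_[d,-e],b-a,rcond=None)[0]
    p,q=a+d*t[0],b+e*t[1];return (p+q)/2,np.linalg.norm(p-q)
def crop(s,x,y,w,h,k):
    return cv2.resize(s["pixels"][y:y+h,x:x+w,::-1],None,fx=k,fy=k,interpolation=cv2.INTER_CUBIC)
E
python3 - <<'E'
from h import *
S=dict(np.load("pics/scene0.npz"));T=dict(np.load("pics/top0.npz"))
a=np.vstack([np.hstack([crop(S,365,130,130,100,3),crop(T,110,120,130,100,3)]),np.hstack([crop(S,365,230,130,100,3),crop(T,262,150,65,50,6)])])
cv2.imwrite("pics/c1.png",a)
b=np.hstack([crop(S,255,225,65,60,6),crop(T,265,185,65,60,6)]);cv2.imwrite("pics/c2.png",b)
for n,s,u in(("top",T,(295,210)),("scene",S,(280,261))): print(n,onz(s,u,.0075))
print([onz(T,u,.018).round(3).tolist() for u in((131,204),(214,208),(215,178))],[onz(S,u,.018).round(3).tolist() for u in((372,294),(376,268),(482,318))])
E
```

```text
top [ 0.56875638 -0.17210743  0.0075    ]
scene [ 0.56705485 -0.17056436  0.0075    ]
[[0.586, 0.305, 0.018], [0.574, 0.062, 0.018], [0.662, 0.061, 0.018]] [[0.659, 0.058, 0.018], [0.578, 0.073, 0.018], [0.702, 0.294, 0.018]]
```

View pics/c1.png

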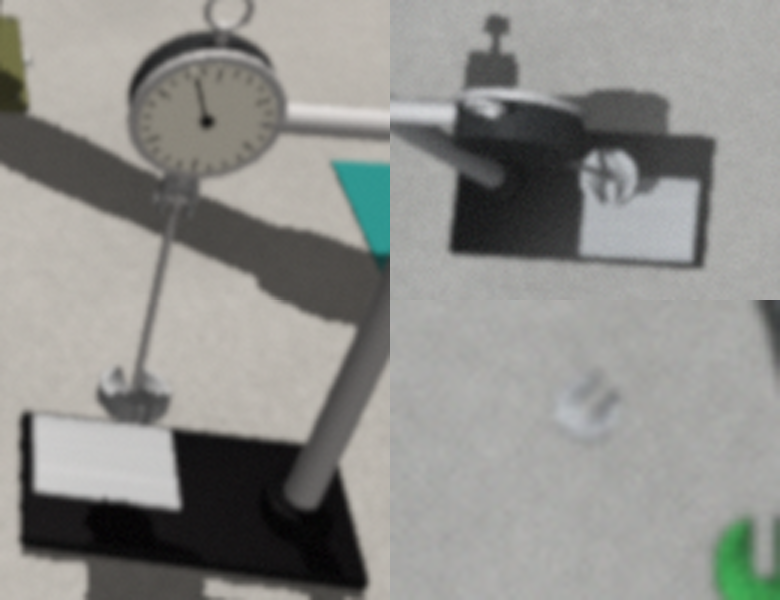

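View pics/c2.png

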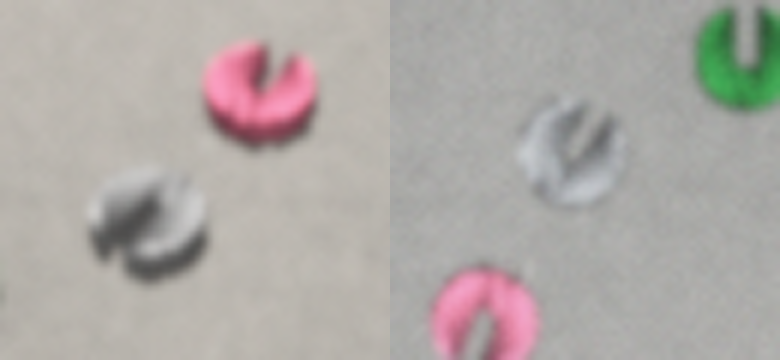

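Crops: the loose disc's centre is at top px (295.8,210.3), with its slot pointing up-right (about -0.58 rad). The base corners show in both views, and the lower disc's slot faces the robot. Next I fit the stand pose to the corners.

```bash
python3 - <<'E'
from h import *
from scipy.optimize import least_squares
S=dict(np.load("pics/scene0.npz"));T=dict(np.load("pics/top0.npz"))
P=[(T,(130,204.3),(-45,185)),(T,(214.3,209),(-45,-65)),(T,(217.7,166),(85,-65)),(S,(373.3,267.3),(-45,-65)),(S,(372.3,310),(85,-65)),(S,(486.7,323.3),(85,185))]
W=[onz(s,u,.018) for s,u,_ in P];print(np.round(W,3).tolist())
def f(p):
    c,s=np.cos(p[2]),np.sin(p[2]);return np.concatenate([[p[0]+(c*a-s*b)/1e3-w[0],p[1]+(s*a+c*b)/1e3-w[1]] for (_,_,(a,b)),w in zip(P,W)])
r=least_squares(f,[.62,.12,0]);print(r.x,(r.fun*1e3).round(1))
# hanger in both views over time: project fork
x,y,_=r.x;print("pin px",proj(S,(x,y,.285)),proj(T,(x,y,.285)),"rest seat",proj(S,(x,y,.135)),proj(T,(x,y,.135)))
for s,u in((T,(295.8,210.3)),(S,(255+148/6,225+218/6))): print("disc",onz(s,u,.012))
E
```

```text
[[0.585, 0.308, 0.018], [0.571, 0.061, 0.018], [0.698, 0.054, 0.018], [0.576, 0.066, 0.018], [0.704, 0.055, 0.018], [0.715, 0.3, 0.018]]
[ 0.620463    0.12344753 -0.05592407] [ 0.7  3.   1.1  0.4  3.8 -0.1 -4.2 -5.3 -2.1 -1.5  0.7  3.5]
pin px [422.90340726 196.15831274] [164.55178504 171.21450006] rest seat [408.07834504 249.32526807] [182.39883443 184.20486712]
disc [ 0.56726401 -0.17441832  0.012     ]
disc [ 0.57226059 -0.17072441  0.012     ]
```

```bash
python3 -m crank '0 29 -39 0 0 0 3;0 29 -39 0 0 0 3;0 29 -39 0 0 0 3;0 29 -39 0 0 0 3;0 29 -39 0 0 0 3'; python3 -m crank '0 29 -39 0 0 -7.5 0;0 29 -39 0 0 -7.5 0;0 29 -39 -5 0 -7.5 0;0 29 -39 -5 0 -7.5 0;0 29 -39 -5 0 -7.5 0' ; python3 -m crank '0 29 -39 -20 0 -7.5 0;0 28 -38 -24 0 0 0;0 0 0 0 0 0 0'
```

```text
time: 0.6
position: [0.3393, 0.3974, 0.2311]
ee_rot: [0.025, 1.0, -0.0, -0.0]
wrist_force: [0.6, 0.9, -0.0]
opening: 0.142
finger_force: 0.0
time: 1.1
position: [0.4444, 0.2608, 0.2256]
ee_rot: [0.033, 0.974, -0.014, 0.226]
wrist_force: [0.5, 0.4, -0.6]
opening: -0.003
finger_force: 0.0
time: 1.4
position: [0.4694, 0.2156, 0.2053]
ee_rot: [0.038, 0.969, -0.034, 0.243]
wrist_force: [-0.2, -0.5, -0.4]
opening: -0.002
finger_force: 0.0
```

```bash
python3 -m crank '0 0 0 0 0 0 0'; python3 -c "
from h import *
o=get_obs();print(o['q'].round(2),o['joint_vel'].round(2),o['position'])"
```

```text
time: 1.5
position: [0.4685, 0.219, 0.2059]
ee_rot: [0.037, 0.969, -0.032, 0.243]
wrist_force: [-0.1, -0.2, 0.7]
opening: 0.002
finger_force: 0.0
[-0.88  0.55  0.16  2.3   1.62  0.31 -0.84] [-0.02 -0.01 -0.02 -0.01 -0.02  0.    0.  ] [0.46849729 0.21897126 0.20589493]
```

```bash
python3 -m crank '0 0 0 0 0 -7 0;0 0 0 0 0 -7 0;0 0 0 0 0 -7 0;0 0 0 0 0 0 0'; python3 -m crank '0 15 -20 0 0 0 0;0 15 -25 0 0 0 0;0 15 -25 0 0 0 0;0 0 0 0 0 0 0'; python3 -c "
from h import *
o=get_obs();print(o['q'].round(2),R.from_quat(o['ee_rot']).as_matrix().round(3))"
```

```text
time: 1.9
position: [0.4646, 0.2106, 0.2019]
ee_rot: [0.041, 0.929, -0.043, 0.365]
wrist_force: [-1.4, 0.1, -0.2]
opening: 0.001
finger_force: 0.0
time: 2.3
position: [0.514, 0.1341, 0.2049]
ee_rot: [0.048, 0.928, -0.046, 0.367]
wrist_force: [-0.8, -0.1, 0.6]
opening: -0.002
finger_force: 0.0
[-0.66  0.66 -0.03  2.51  2.29  0.79 -1.51] [[-0.726  0.123  0.676]
 [ 0.054  0.991 -0.121]
 [-0.685 -0.051 -0.727]]
```

```bash
python3 -m crank '0 25 -7 -10 0 0 0;0 11 0 -22 0 0 0;0 0 0 0 0 0 0'; python3 - <<'E'
from h import *
o=get_obs();print(o['q'].round(2))
L=[]
for i in range(2):
    s=snapshot("scene");L.append(crop(s,365,170,130,150,3))
cv2.imwrite("pics/d1.png",np.hstack(L)); print(proj(s,o['position']))
E
```

```text
time: 2.6
position: [0.5495, 0.1324, 0.1707]
ee_rot: [0.045, 0.929, -0.044, 0.366]
wrist_force: [-0.4, 0.0, 0.0]
opening: 0.001
finger_force: 0.0
[-0.58  0.75 -0.05  2.45  2.38  0.82 -1.53]
[410.81946695 216.2359691 ]
```

View pics/d1.png

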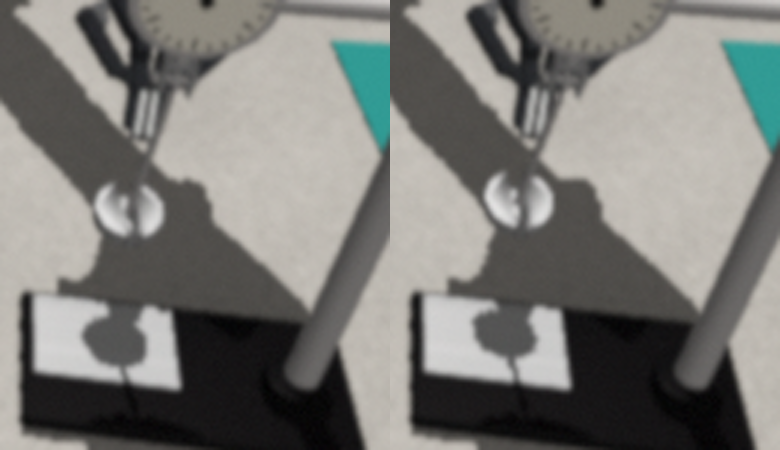

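Two frames show the rod passing in front of the closed fingertips (crop 140,135), with the disc at (130,208), clear of the tool. Now I advance slowly.

```bash
python3 -m crank '0 7 0 0 0 0 0;0 7 0 0 0 0 0;0 1 0 0 0 0 0;0 1 0 0 0 0 0;0 1 0 0 0 0 0'|grep -E 'force: \[|posi';for i in 1; do python3 -m crank '0 1.5 0 0 0 0 0;0 1.5 0 0 0 0 0;0 1.5 0 0 0 0 0;0 1.5 0 0 0 0 0;0 1.5 0 0 0 0 0'|grep -E 'force: \[|posi'; done
python3 -m crank '0 1.5 0 0 0 0 0;0 1.5 0 0 0 0 0;0 1.5 0 0 0 0 0;0 1.5 0 0 0 0 0;0 1.5 0 0 0 0 0'|grep -E 'force: \[|posi'
python3 -m crank '0 1.5 0 0 0 0 0;0 1.5 0 0 0 0 0;0 1.5 0 0 0 0 0;0 1.5 0 0 0 0 0;0 1.5 0 0 0 0 0'|grep -E 'force: \[|posi'
python3 -m crank '0 1.5 0 0 0 0 0;0 1.5 0 0 0 0 0;0 1.5 0 0 0 0 0;0 1.5 0 0 0 0 0;0 1.5 0 0 0 0 0'|grep -E 'force: \[|posi'
```

```text
position: [0.5652, 0.1323, 0.172]
wrist_force: [0.3, -0.1, -0.0]
position: [0.5729, 0.1323, 0.1718]
wrist_force: [0.4, -1.0, -0.6]
position: [0.5805, 0.1323, 0.1719]
wrist_force: [0.2, 0.4, 0.7]
position: [0.5879, 0.1323, 0.1718]
wrist_force: [0.3, -0.3, -0.0]
position: [0.5955, 0.1323, 0.1719]
wrist_force: [0.8, -0.5, -0.3]
```

```bash
for i in 1; do python3 -m crank '0 1.5 0 0 0 0 0;0 1.5 0 0 0 0 0;0 1.5 0 0 0 0 0;0 1.5 0 0 0 0 0;0 1.5 0 0 0 0 0'|grep -E 'force: \[|posi'; done
python3 -m crank '0 1.5 0 0 0 0 0;0 1.5 0 0 0 0 0;0 1.5 0 0 0 0 0;0 1.5 0 0 0 0 0;0 1 0 0 0 0 0'|grep -E 'force: \[|posi'
python3 -m crank '0 1 0 0 0 0 0;0 1 0 0 0 0 0;0 0 0 0 0 0 0;0 0 0 0 0 0 0;0 0 0 0 0 0 0'|grep -E 'force: \[|posi'
python3 -m crank '0 0 0 0 0 0 0;0 0 0 0 0 0 0;0 0 0 0 0 0 0;0 0 0 0 0 0 0;0 0 0 0 0 0 0'|grep -E 'force: \[|posi'
python3 - <<'E'
from h import *
L=[]
F=[snapshot("scene") for i in range(8)]
for i in range(1,8):
    d=cv2.absdiff(F[i]["pixels"],F[0]["pixels"]).max(2);d=d[150:330,360:500]>45;print(d.sum(),end=' ')
t=snapshot("top");np.savez("pics/t2.npz",**t);np.savez("pics/s2.npz",**F[-1])
cv2.imwrite("pics/d2.png",np.hstack([crop(F[-1],365,170,130,150,3),crop(t,140,140,90,100,4.5)]))
print(get_obs()["position"],get_obs()["wrist_force"])
E
```

```text
position: [0.6027, 0.1323, 0.1717]
wrist_force: [-0.7, -0.1, 0.7]
position: [0.61, 0.1323, 0.1719]
wrist_force: [0.5, -0.2, -0.4]
position: [0.6118, 0.1323, 0.1718]
wrist_force: [-0.9, -1.1, -0.2]
position: [0.6118, 0.1323, 0.1718]
wrist_force: [-0.7, -0.5, -0.7]
0 0 0 0 1 0 0 [0.61184244 0.13232974 0.17188762] [-0.12794696  0.83041065  0.2050704 ]
```

View pics/d2.png

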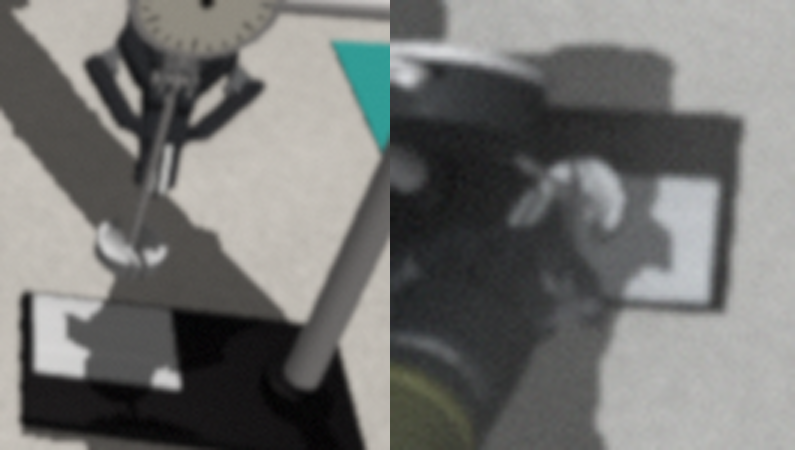

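Still: the frames don't differ and the disc rests at scene crop (132,250) against the fingertip. I back off slowly.

```bash
for i in 1; do python3 -m crank '0 -0.5 0 0 0 0 0;0 -0.5 0 0 0 0 0;0 -0.5 0 0 0 0 0;0 -0.5 0 0 0 0 0;0 -0.5 0 0 0 0 0'>/dev/null; done
python3 -m crank '0 -0.5 0 0 0 0 0;0 -0.5 0 0 0 0 0;0 -0.5 0 0 0 0 0;0 -0.5 0 0 0 0 0;0 -0.5 0 0 0 0 0'>/dev/null
python3 -m crank '0 -0.5 0 0 0 0 0;0 -0.5 0 0 0 0 0;0 -0.7 0 0 0 0 0;0 -0.7 0 0 0 0 0;0 -1 0 0 0 0 0'>/dev/null
python3 -m crank '0 -1 0 0 0 0 0;0 -1 0 0 0 0 0;0 -1 0 0 0 0 0;0 -2 0 0 0 0 0;0 -3 0 0 0 0 0'>/dev/null
python3 -m crank '0 -20 0 0 0 0 0;0 -30 0 0 0 0 0;0 -30 0 20 0 0 0;0 -10 0 20 0 0 0;0 0 0 0 0 0 0'
python3 - <<'E'
from h import *
F=[snapshot("scene") for i in range(16)]
for i in range(1,16):
    d=cv2.absdiff(F[i]["pixels"],F[0]["pixels"]).max(2);d=d[150:330,360:500]>40;print(d.sum(),end=' ')
t=snapshot("top");np.savez("pics/t3.npz",**t);np.savez("pics/s3.npz",**F[-1])
cv2.imwrite("pics/d3.png",np.vstack([np.hstack([crop(F[-1],380,170,60,100,3),crop(t,140,140,90,50,6)[:300]]),np.hstack([crop(F[-1],255,225,60,40,6),crop(t,265,185,60,40,6)])]))if False else cv2.imwrite("pics/d3.png",np.hstack([crop(F[-1],380,170,60,100,6),crop(t,150,140,65,100,6)]))
o=get_obs();print(o["time"],o["q"].round(2),R.from_quat(o['ee_rot']).as_matrix().round(3))
E
```

```text
time: 10.15
position: [0.5042, 0.1325, 0.2135]
ee_rot: [0.044, 0.928, -0.042, 0.367]
wrist_force: [0.5, -0.0, 0.1]
opening: -0.004
finger_force: 0.0
0 3 20 32 62 70 70 64 59 50 39 30 27 15 14 11.0 [-0.66  0.64 -0.04  2.54  2.29  0.8  -1.51] [[-0.727  0.114  0.677]
 [ 0.051  0.992 -0.112]
 [-0.685 -0.047 -0.727]]
```

View pics/d3.png

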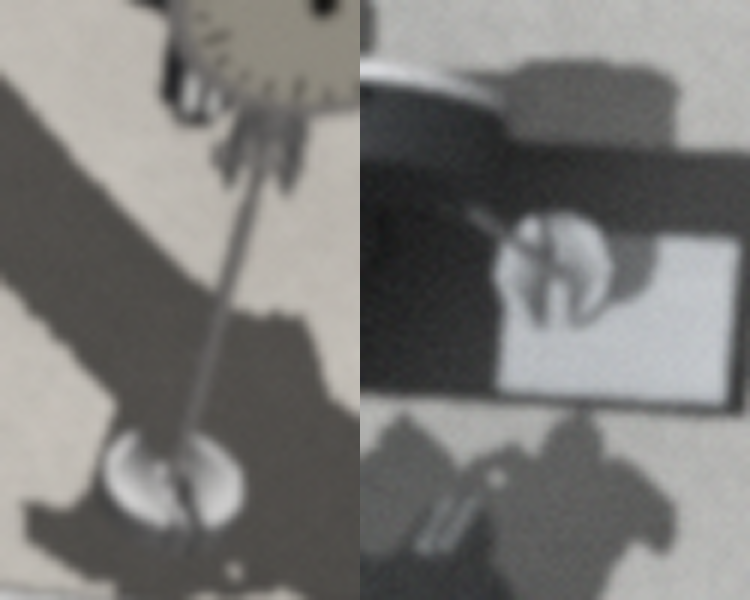

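Scene crop: the hanger is nearly plumb, foot at (408,249). Top crop: disc centre (182.2,184.5), matching the predicted rest position; its slot faces the robot, almost along -x. Now the loose disc.

```bash
cat >> h.py <<'E'
def goal(pos,psi,lean=45):
    o=get_obs();l=np.radians(lean);z=np.array([np.sin(l)*np.cos(psi),np.sin(l)*np.sin(psi),-np.cos(l)]);y=np.array([-np.sin(psi),np.cos(psi),0])
    M=np.c_[np.cross(y,z),y,z];rv=np.degrees((R.from_matrix(M)*R.from_quat(o['ee_rot']).inv()).as_rotvec())
    print("d mm",((np.array(pos)-o['position'])*1e3).round(1),"rot",rv.round(1),"t",o['time'],"q",o['q'].round(2),"pos",o['position'].round(4),"F",o['wrist_force'].round(1),o['opening'])
E
python3 - <<'E'
from h import *
p=-.58;u=np.array([np.cos(p),np.sin(p),0]);c=np.array([.570,-.1725,0])
goal(c+.005*u+[0,0,.08],p)
# lower-disc motion
D=[]
E
```

```text
d mm [  68.8 -307.5 -131.9] rot [  2.   -2.6 -26.6] t 11.0 q [-0.66  0.64 -0.04  2.54  2.29  0.8  -1.51] pos [0.5054 0.1323 0.2119] F [ 0.6 -0.5  0.5] -0.0017835682651410204
```

```bash
python3 -m crank '0.8 9 -38 0 .2 -.3 -3.3;0.8 9 -38 0 .2 -.3 -3.3;0.8 9 -38 0 .2 -.3 -3.3;0.8 9 -38 -10 .3 -.3 -3.3;0.8 9 -38 -15 .3 -.3 -3.3'; python3 -m crank '0.8 8 -38 -30 .2 -.3 -3.3;0.8 8 -40 -37 .3 -.3 -3.3;0.8 8 -39 -40 .3 -.5 -3.5;0.8 0 0 0 0 0 0;.8 0 0 0 0 0 0'>/dev/null; python3 - <<'E'
from h import *
p=-.58;u=np.array([np.cos(p),np.sin(p),0]);c=np.array([.570,-.1725,0])
goal(c+.005*u+[0,0,.03],p)
t=snapshot("top");s=snapshot("scene");np.savez("pics/t4.npz",**t);np.savez("pics/s4.npz",**s)
cv2.imwrite("pics/d4.png",np.hstack([crop(s,250,215,65,100,6),crop(t,265,165,65,100,6)]))
E
```

```text
time: 11.5
position: [0.5511, -0.059, 0.1874]
ee_rot: [0.183, 0.907, -0.085, 0.369]
wrist_force: [1.0, 0.4, 0.5]
opening: 0.799
finger_force: 0.0
d mm [  2.   -8.2 -56.7] rot [-0.1 -0.1  0. ] t 12.0 q [-0.    0.99 -0.03  2.43  2.64  1.04 -1.73] pos [ 0.5722 -0.167   0.0867] F [ 0.1  0.8 -0.3] 0.7995382219989133
```

View pics/d4.png

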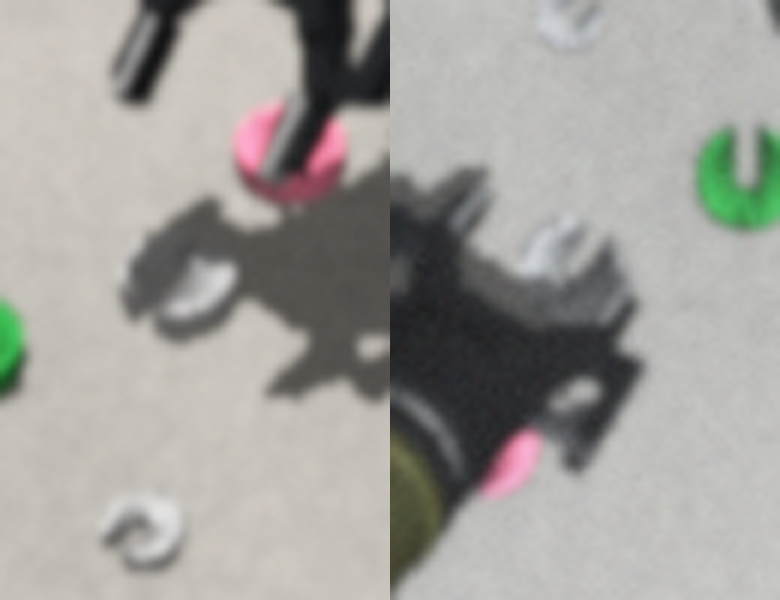

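Fingers straddle the disc: scene disc at crop (180,280), tips at (130,95) and (275,170). Descending.

```bash
python3 -m crank '0.8 5.3 -10.4 -25 0 0 0;0.8 0 0 -25 0 0 0;0.8 0 0 -15 0 0 0;0.8 0 0 -8 0 0 0;.8 0 0 0 0 0 0'; python3 -m crank '0.8 0 0 -3 0 0 0;0.4 0 0 0 0 0 0;0.4 0 0 0 0 0 0;0.4 0 0 0 0 0 0;.4 0 0 0 0 0 0' 40
```

```text
time: 12.6
position: [0.5785, -0.1757, 0.0153]
ee_rot: [0.263, 0.886, -0.108, 0.367]
wrist_force: [0.1, 0.0, 0.6]
opening: 0.801
finger_force: 0.0
time: 13.1
position: [0.578, -0.1773, 0.0133]
ee_rot: [0.264, 0.885, -0.109, 0.367]
wrist_force: [-2.7, 1.3, 5.2]
opening: 0.555
finger_force: 40.1
```

```bash
python3 -m crank '0.3 0 0 0 0 0 0;.3 0 0 0 0 0 0;.3 0 0 0 0 0 0'; python3 -m crank '.3 0 0 10 0 0 0;.3 0 0 30 0 0 0;.3 0 0 40 0 0 0;.3 0 0 40 0 0 0;.3 0 0 0 0 0 0'; python3 - <<'E'
from h import *
p=-.06;u=np.array([np.cos(p),np.sin(p),0]);c=np.array([.620,.1234,0])
goal(c-.10*u+[0,0,.17],p)
t=snapshot("top");s=snapshot("scene");np.savez("pics/t5.npz",**t);np.savez("pics/s5.npz",**s)
a=proj(s,get_obs()['position']).astype(int);b=proj(t,get_obs()['position']).astype(int);print(a,b)
cv2.imwrite("pics/d5.png",np.hstack([crop(s,a[0]-32,a[1]-40,65,80,6),crop(t,b[0]-32,b[1]-40,65,80,6)]))
E
```

```text
time: 13.4
position: [0.5779, -0.1773, 0.0132]
ee_rot: [0.264, 0.885, -0.109, 0.367]
wrist_force: [-1.8, 1.5, 4.7]
opening: 0.555
finger_force: 40.1
time: 13.9
position: [0.5789, -0.1775, 0.1378]
ee_rot: [0.265, 0.884, -0.109, 0.37]
wrist_force: [0.8, -0.7, -2.2]
opening: 0.558
finger_force: 41.9
d mm [-58.7 306.9  32.2] rot [-0.1  0.4 29.8] t 13.9 q [ 0.01  0.86 -0.    2.42  2.64  0.91 -1.67] pos [ 0.5789 -0.1775  0.1378] F [ 0.8 -0.7 -2.2] 0.5579681749901827
[275 228] [296 199]
```

View pics/d5.png

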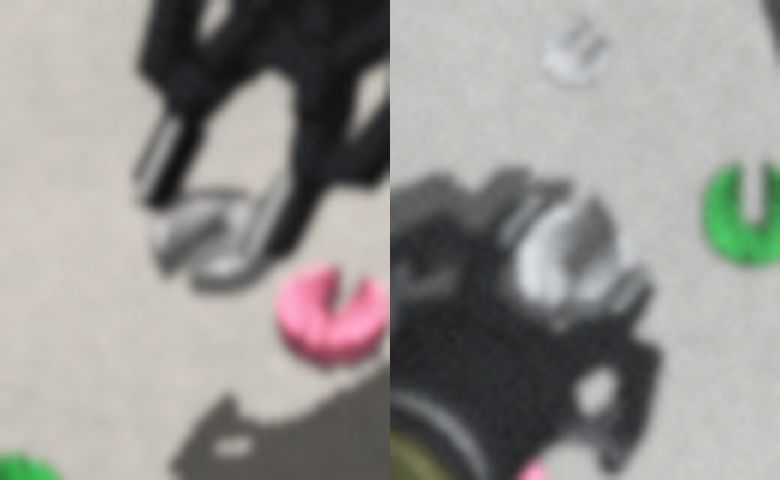

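The disc is held: centre near top px (294.5,202) and scene px (279,228), slot open forward. I triangulate it relative to the TCP.

```bash
python3 - <<'E'
from h import *
t=dict(np.load("pics/t5.npz"));s=dict(np.load("pics/s5.npz"));P=get_obs()['position']
ut=(264+185/6,159+257/6);us=(243+212/6,188+238/6)
print(tri(t,ut,s,us),onz(t,ut,.135),onz(s,us,.135))
p=-.58;u=np.array([np.cos(p),np.sin(p)]);v=np.array([-np.sin(p),np.cos(p)])
for c in(onz(t,ut,.135),onz(s,us,.135)): print(u@(c-P)[:2],v@(c-P)[:2])
m=proj(t,P+[0,0,0]);print("pred disc px for offset -9:",proj(t,np.r_[P[:2]-.009*u,.135]),proj(s,np.r_[P[:2]-.009*u,.135]))
E
```

```text
(array([ 0.57310342, -0.17136521,  0.13201986]), np.float64(0.001143301173571552)) [ 0.57271032 -0.17193832  0.135     ] [ 0.57618281 -0.17034448  0.135     ]
-0.0071806282090069165 0.0009298563648402041
-0.005149483755084828 0.004166050300362508
pred disc px for offset -9: [294.75033625 202.60825697] [278.03024775 226.05074868]
```

```bash
python3 - <<'E'
from h import *
t=dict(np.load("pics/t5.npz"));s=dict(np.load("pics/s5.npz"))
P=np.array([.5789,-.1775,.1378]);u=np.array([np.cos(-.58),np.sin(-.58)]);c=np.r_[P[:2]-.007*u,.1396]
# rectify the disc's upper face: 1.5 mm/px, rows = along u from +33 to -33, cols = lateral right(-v)
v=np.array([-u[1],u[0]])
for n,I in(("top",t),("scene",s)):
    a=np.arange(33,-30,-3)/1e3;b=np.arange(-30,31,3)/1e3
    m=np.array([[proj(I,c+np.r_[x*u-y*v,0]) for y in b] for x in a],np.float32)
    g=cv2.remap(cv2.cvtColor(I["pixels"],cv2.COLOR_RGB2GRAY),m[...,0],m[...,1],cv2.INTER_CUBIC)
    print(n);[print(f"{int(round(x*1e3)):4d}",' '.join(f"{k:3d}" for k in r)) for x,r in zip(a,g)]
E
```

```text
top
  33 192 191 192 194 193 193 191 193 192 193 195 193 191 192 195 193 190 191 188 188 189
  30 193 191 189 189 191 190 184 186 188 190 195 194 194 192 195 195 192 194 189 190 190
  27 191 182 172 173 185 189 174 167 175 183 188 191 192 193 195 198 194 194 189 190 190
  24 176 156 136 141 170 182 163 136 138 151 168 183 191 192 192 194 194 192 191 190 191
  21 149 121 110 119 157 173 155 125 108 116 129 153 175 190 197 195 193 190 190 190 189
  18 115  97  97 117 153 172 155 126 107 104 104 118 149 185 200 195 191 188 192 192 192
  15 105  98 104 135 172 179 158 129 115 104  96  99 122 168 200 200 193 188 188 189 190
  12 121 105 111 168 196 187 150 126 112 102 100  96 110 144 180 197 195 178 168 173 184
   9 136 109 125 184 201 180 145 125 112 102  97  98 110 132 159 186 188 160 146 154 167
   6 131 113 150 194 194 169 148 131 117 103  96 102 113 132 149 167 163 132 129 134 133
   3 127 119 164 198 191 167 151 136 119 102 100 105 125 145 158 158 140 117 126 127 101
   0 120 118 168 198 194 176 165 147 125 104  98 107 133 154 167 163 133 110 128 121  88
  -3 117 111 169 198 196 184
[... 1947 characters left out ...]
4 102 150 149 145 162 162 138 112 111 139 165 176 165 136 100  66  31  19  39
  -9  31  41  82 138 158 149 163 181 173 149 131 145 164 171 160 137 117  87  46  20  28
 -12  31  36  62 119 156 152 158 180 190 174 152 147 154 153 143 138 141 127  78  30  18
 -15  30  35  52  99 150 158 151 172 189 183 159 140 136 134 135 145 163 163 119  55  18
 -18  36  30  42  79 135 157 148 156 176 176 156 131 121 128 142 165 182 185 154  85  31
 -21  50  29  36  58 116 155 150 141 159 164 145 128 130 143 163 181 193 192 175 115  51
 -24  75  32  32  47  90 144 156 139 153 164 153 146 157 168 184 192 198 198 184 140  69
 -27  99  38  31  39  68 127 158 148 156 178 179 176 180 188 191 198 199 199 194 163 100
```

Slot is parallel to the tool axis in both rectified views, and its end puts the disc centre 8.5 mm behind the TCP. Moving to the pre-hang pose.

```bash
python3 -m crank '.3 -5 25 5 0 0 3.3;.3 -6 34 6 0 0 3.8;.3 -6 34 6 0 0 3.8;.3 -6 34 2 0 0 3.8;.3 -6 34 0 0 0 3.8'>/dev/null;python3 -m crank '.3 -6 34 0 0 0 3.8;.3 -6 34 0 0 0 3.8;.3 -5 34 0 0 0 3.8;.3 -4 30 0 0 0 3.3;.3 0 0 0 0 0 0'; python3 - <<'E'
from h import *
goal([.528,.124,.1565],0)
Z=[]
for i in range(16):
    s=snapshot("scene");g=cv2.cvtColor(s["pixels"],cv2.COLOR_RGB2GRAY)[238:262,394:424].astype(float);w=np.clip(g-150,0,None);yy,xx=np.mgrid[:24,:30];Z.append((394+(w*xx).sum()/w.sum(),238+(w*yy).sum()/w.sum()))
print(np.round(Z,1).tolist());np.savez("pics/s6.npz",**s)
E
```

```text
time: 15.0
position: [0.544, 0.0801, 0.1386]
ee_rot: [0.039, 0.925, -0.011, 0.378]
wrist_force: [0.8, -0.5, -2.5]
opening: 0.552
finger_force: 42.0
d mm [-16.   43.9  17.9] rot [-0.6 -0.6  4.5] t 15.0 q [ 0.16  1.12 -1.16  2.56  2.14  1.6  -0.98] pos [0.544  0.0801 0.1386] F [ 0.8 -0.5 -2.5] 0.5523848524909643
[[414.1, 248.1], [413.8, 248.0], [413.8, 248.0], [413.8, 248.0], [413.8, 248.0], [413.7, 248.0], [413.8, 248.0], [414.0, 248.0], [413.9, 248.1], [413.9, 248.0], [413.9, 248.1], [413.9, 248.1], [413.9, 248.1], [413.9, 248.1], [414.0, 248.1], [414.0, 248.1]]
```

```bash
python3 -m crank '.3 4 0 9 0 0 0;.3 4 0 9 0 0 0;.3 0 10 0 0 0 1;.3 0 10 0 0 0 1;.3 0 0 0 0 0 0'; python3 - <<'E'
from h import *
goal([.558,.124,.1565],0)
E
```

```text
time: 16.3
position: [0.553, 0.0988, 0.159]
ee_rot: [0.021, 0.925, -0.006, 0.38]
wrist_force: [-0.0, -0.1, -2.3]
opening: 0.554
finger_force: 42.0
d mm [ 5.  25.2 -2.5] rot [-0.3 -0.3  2.5] t 16.3 q [ 0.16  1.07 -1.18  2.52  2.11  1.53 -0.92] pos [0.553  0.0988 0.159 ] F [-0.  -0.1 -2.3] 0.5541010823244886
```

```bash
python3 -m crank '.3 3 8 0 0 0 .8;.3 2 9 -1 -.1 -.1 .9;.3 0 8 -1 -.2 -.2 .8;.3 0 0 0 0 0 0;.3 0 0 0 0 0 0'; python3 - <<'E'
from h import *
goal([.6195+.0085,.124,.1565],0)
t=snapshot("top");s=snapshot("scene");np.savez("pics/t7.npz",**t);np.savez("pics/s7.npz",**s)
a=np.vstack([np.hstack([crop(s,375,170,65,100,4.5),crop(t,140,150,100,100,4.5)]) ]);b=cv2.resize(s["pixels"][:,:,::-1],(200,150));
a=a[:450];a[:150,-200:]=b;cv2.imwrite("pics/d7.png",a);print(a.shape)
E
```

```text
time: 16.8
position: [0.5579, 0.122, 0.157]
ee_rot: [0.001, 0.924, -0.002, 0.383]
wrist_force: [0.2, -0.3, -2.2]
opening: 0.555
finger_force: 42.0
d mm [70.1  2.  -0.5] rot [0.1 0.  0.2] t 16.8 q [ 0.13  1.07 -1.18  2.49  2.12  1.52 -0.89] pos [0.5579 0.122  0.157 ] F [ 0.2 -0.3 -2.2] 0.5551032516501363
(450, 742, 3)
```

View pics/d7.png

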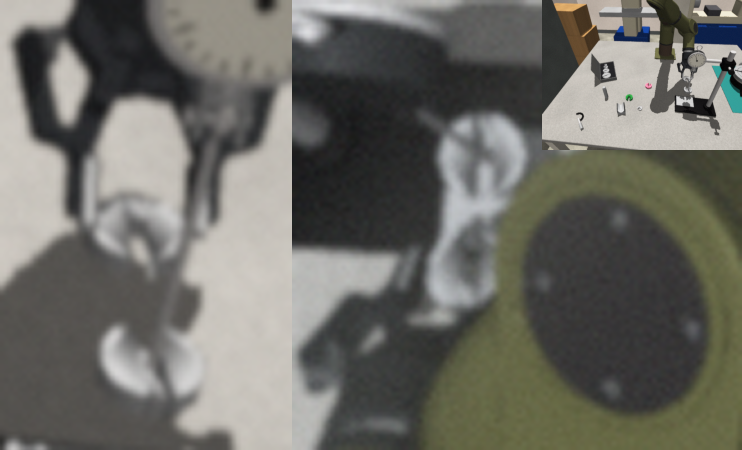

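The held disc faces the rod squarely: slot at scene crop (135,240), rod at (160,330), and the elbow is clear on the right. I check lateral alignment numerically.

```bash
python3 - <<'E'
from h import *
P=get_obs()['position'];top=P[2]-.0132+.015
for n in("scene","top"):
    I=dict(np.load(f"pics/{n[0]}7.npz"));g=cv2.cvtColor(I["pixels"],cv2.COLOR_RGB2GRAY)
    for lab,x0,z in(("slot",P[0]-.0085+.018,top),("slot",P[0]-.0085+.010,top),("slot",P[0]-.0085+.003,top),("rod",.6195,.165),("rod",.6195,.18),("rod",.6195,.20)):
        m=np.array([[proj(I,(x0,P[1]+b/1e3,z)) for b in range(-16,17,2)]],np.float32)
        print(n,lab,cv2.remap(g,m[...,0],m[...,1],cv2.INTER_CUBIC)[0].tolist())
E
```

```text
scene slot [155, 165, 165, 152, 136, 139, 162, 180, 178, 153, 116, 93, 100, 125, 152, 163, 149]
scene slot [187, 169, 148, 130, 119, 121, 133, 143, 140, 119, 97, 91, 104, 114, 127, 146, 166]
scene slot [171, 163, 155, 145, 133, 116, 100, 92, 90, 88, 93, 109, 126, 137, 146, 156, 164]
scene rod [82, 83, 83, 84, 85, 84, 84, 83, 88, 98, 103, 97, 89, 84, 83, 87, 108]
scene rod [85, 84, 85, 85, 85, 85, 84, 85, 90, 97, 102, 98, 89, 88, 91, 98, 125]
scene rod [157, 167, 155, 126, 105, 108, 110, 103, 98, 103, 121, 153, 183, 194, 198, 198, 200]
top slot [107, 116, 130, 137, 130, 115, 99, 95, 100, 102, 99, 94, 100, 123, 147, 169, 173]
top slot [104, 108, 112, 112, 107, 98, 85, 74, 69, 68, 76, 86, 96, 104, 114, 129, 150]
top slot [105, 111, 120, 126, 124, 116, 103, 91, 88, 92, 94, 99, 110, 123, 131, 138, 147]
top rod [159, 155, 151, 143, 136, 117, 98, 90, 94, 103, 113, 128, 146, 161, 177, 184, 172]
top rod [166, 167, 158, 133, 107, 94, 97, 106, 110, 113, 124, 142, 154, 168, 155, 115, 76]
top rod [151, 123, 106, 115, 132, 145, 145, 139, 130, 123, 121, 113, 90, 67, 54, 46, 43]
```

```bash
python3 - <<'E'
from h import *
P=get_obs()['position'];top=P[2]-.0132+.015
I=dict(np.load("pics/s7.npz"));g=cv2.cvtColor(I["pixels"],cv2.COLOR_RGB2GRAY)
print("scene held"); 
for x in range(34,-30,-4):
    m=np.array([[proj(I,(P[0]-.0085+x/1e3,P[1]+b/1e3,top)) for b in range(-34,35,3)]],np.float32)
    print(f"{x:4d}",' '.join(f"{k:3d}" for k in cv2.remap(g,m[...,0],m[...,1],cv2.INTER_CUBIC)[0]))
print("scene rod, rows z 205..140, cols y -12..20 step 2")
for z in range(205,138,-5):
    m=np.array([[proj(I,(.6195,P[1]+b/1e3,z/1e3)) for b in range(-12,21,2)]],np.float32)
    print(z,' '.join(f"{k:3d}" for k in cv2.remap(g,m[...,0],m[...,1],cv2.INTER_CUBIC)[0]))
I=dict(np.load("pics/t3.npz"));g=cv2.cvtColor(I["pixels"],cv2.COLOR_RGB2GRAY)
print("t3 lower disc rows x, cols y")
for x in range(34,-36,-4):
    m=np.array([[proj(I,(.6195+x/1e3,.124+b/1e3,.135)) for b in range(-34,35,3)]],np.float32)
    print(f"{x:4d}",' '.join(f"{k:3d}" for k in cv2.remap(g,m[...,0],m[...,1],cv2.INTER_CUBIC)[0]))
E
```

```text
scene held
  34  83  83  81  80  79  82  86  86  88  86  86 102 125 104  91  93 103 133 182 200 200 200 200
  30  81  81  81  79  79  81  85  86  90  90  99 120 131 110  93  92  93 120 165 196 202 200 199
  26  81  81  79  76  78  80  87  95 102 103 128 157 147 112 104 100  94 107 142 185 198 198 199
  22  83  81  77  72  76  89 114 129 134 124 154 180 157 111 112 131 124 108 124 167 193 197 199
  18  83  82  72  69  87 122 155 165 152 133 162 183 153 100 100 139 163 136 114 148 186 197 199
  14  86  82  71  71 108 165 185 173 141 125 157 174 141  93  94 122 165 164 123 130 173 193 197
  10 111  91  76  79 131 188 187 160 130 118 133 143 119  91 104 120 146 169 142 119 148 173 185
   6 156 118  89  94 135 179 175 154 136 118 109 106  96  96 115 132 146 165 154 118 119 135 158
   2 173 134 101 120 132 161 171 161 148 128 100  90  87 102 129 144 159 172 167 128 109 121 149
  -2 154 119 102 148 153 154 177 172 160 138 106  91  94 113 143 158 172 185 186 148 111 127 163
  -6 114  80  90 155 172 150 170 179 171 147 119 112 128 138 156 170 184 195 198 165 111 121 163
 -10  92  53  74 147 1
[... 2595 characters left out ...]
4 165 161 118  67  51
 -10 124 114 107 112 148 178 168 143 122 133 163 178 153 115 105 117 135 158 170 140  87  57  49
 -14 158 144 137 131 137 161 172 154 126 131 165 176 155 112 103 119 154 172 160 115  72  51  50
 -18 187 185 180 172 153 143 151 154 135 138 168 177 153 115 107 139 169 178 156 101  61  53  49
 -22 188 188 189 185 180 160 144 141 137 148 169 176 158 127 130 160 178 181 159 109  65  54  49
 -26 189 191 190 190 189 185 178 166 163 171 177 180 169 159 163 178 186 186 164 117  69  54  53
 -30 193 190 191 191 191 192 189 188 188 187 186 187 185 182 185 188 189 187 171 126  70  56  54
 -34 190 192 191 189 190 188 187 186 188 186 187 186 185 185 188 185 185 186 171 121  71  58  55
```

Both views put the rod about +2.3 mm in y from the slot centre. I correct that and advance.

```bash
python3 -m crank '.3 15 2.3 0 0 0 0;.3 12 0 0 0 0 0;.3 6 0 0 0 0 0;.3 3 0 0 0 0 0;.3 2 0 0 0 0 0'; python3 -m crank '.3 2 0 0 0 0 0;.3 2 0 0 0 0 0;.3 2 0 0 0 0 0;.3 2 0 0 0 0 0;.3 2 0 0 0 0 0'; cat > trk.py <<'E'
from h import *
goal([.6195+.0085,.1243,.1565],0)
Z=[]
for i in range(3):
    s=snapshot("scene");g=cv2.cvtColor(s["pixels"],cv2.COLOR_RGB2GRAY)
I=s
print("rod rows z, cols y -12..20")
for z in range(195,152,-7):
    m=np.array([[proj(I,(.6195,.122+b/1e3,z/1e3)) for b in range(-22,31,2)]],np.float32)
    print(z,' '.join(f"{k:3d}" for k in cv2.remap(g,m[...,0],m[...,1],cv2.INTER_CUBIC)[0]))
print("lower disc lowest bright row",[(r,int(g[r,395:425].max())) for r in range(244,262,2)])
E
python3 trk.py
```

```text
time: 17.4
position: [0.5959, 0.1238, 0.1571]
ee_rot: [0.001, 0.924, -0.002, 0.383]
wrist_force: [-0.5, -0.1, -1.5]
opening: 0.558
finger_force: 42.0
time: 17.9
position: [0.6062, 0.1241, 0.1571]
ee_rot: [0.001, 0.924, -0.001, 0.383]
wrist_force: [-0.4, 0.1, -2.7]
opening: 0.558
finger_force: 42.0
d mm [21.8  0.2 -0.6] rot [0.1 0.  0.2] t 17.9 q [ 0.19  1.07 -1.16  2.36  2.16  1.41 -0.74] pos [0.6062 0.1241 0.1571] F [-0.4  0.1 -2.7] 0.5579633629754036
rod rows z, cols y -12..20
195 139 149 147 142 146 158 166 163 155 151 143 122 113 133 160 182 192 183 136  67  45  93 154 179 142  86  92
188 176 189 186 173 151 129 129 145 166 173 158 128 114 134 169 194 202 205 183 126  62  65 120 169 174 129  92
181 177 180 174 164 153 135 110  94  94 100 103 101 105 120 142 167 181 190 193 176 130  75  75 128 164 169 162
174 182 183 168 153 142 130 121 115 118 116 106 100 102 111 121 131 142 159 177 194 196 169 133 127 142 160 180
167 126 164 185 189 176 153 130 122 140 162 156 127 108 102  99 103 119 149 181 195 190 180 184 192 195 195 197
160  74  78  90 107 127 140 149 144 123 105 102 104 104  98  87  88 111 137 143 138 134 146 178 194 198 198 199
153  82  81  80  80  83  87  90  93  92  91  87  91  99 100  90  86  90  95  95  91 104 142 181 196 198 199 199
lower disc lowest bright row [(244, 200), (246, 198), (248, 175), (250, 205), (252, 217), (254, 211), (256, 199), (258, 196), (260, 197)]
```

```bash
python3 -m crank '.3 2 0 0 0 0 0;.3 2 0 0 0 0 0;.3 2 0 0 0 0 0;.3 2 0 0 0 0 0;.3 2 0 0 0 0 0'; cat > cmp.py <<'E'
from h import *
goal([.6195+.0085,.1243,.1565],0)
a=cv2.cvtColor(dict(np.load("pics/s7.npz"))["pixels"],cv2.COLOR_RGB2GRAY).astype(np.float32);I=snapshot("scene");b=cv2.cvtColor(I["pixels"],cv2.COLOR_RGB2GRAY).astype(np.float32)
# rim of lower disc facing the camera: rows 248..262; column profiles
for c in(400,405,415,418): print(c,a[246:262,c].astype(int).tolist(),b[246:262,c].astype(int).tolist())
E
python3 cmp.py
```

```text
time: 18.55
position: [0.6163, 0.1241, 0.1572]
ee_rot: [0.001, 0.924, -0.002, 0.383]
wrist_force: [-0.4, 0.0, -2.6]
opening: 0.557
finger_force: 42.0
d mm [11.7  0.2 -0.7] rot [0.1 0.  0.2] t 18.55 q [ 0.2   1.07 -1.16  2.33  2.16  1.39 -0.71] pos [0.6163 0.1241 0.1572] F [-0.4  0.  -2.6] 0.556664914567013
400 [185, 180, 182, 191, 201, 208, 210, 196, 162, 120, 90, 79, 79, 82, 83, 83] [81, 83, 87, 102, 134, 164, 179, 173, 142, 106, 85, 81, 80, 82, 82, 84]
405 [103, 122, 144, 156, 163, 170, 179, 188, 197, 198, 184, 147, 109, 92, 91, 90] [91, 88, 85, 83, 83, 86, 100, 132, 174, 192, 177, 140, 105, 93, 92, 88]
415 [180, 169, 165, 169, 177, 185, 192, 197, 202, 205, 195, 165, 123, 104, 114, 140] [104, 97, 93, 89, 87, 85, 89, 102, 140, 178, 188, 162, 118, 95, 90, 87]
418 [194, 193, 197, 199, 201, 204, 206, 206, 202, 189, 164, 141, 140, 156, 179, 190] [108, 104, 100, 92, 90, 93, 117, 155, 176, 168, 135, 104, 87, 85, 84, 88]
```

Lower disc unmoved, so the rod is entering the slot freely. I go on and lower.

```bash
python3 -m crank '.3 2.5 0 0 0 0 0;.3 2.5 0 0 0 0 0;.3 2.5 0 0 0 0 0;.3 2 0 0 0 0 0;.3 1.7 0 0 0 0 0'; python3 cmp.py
```

```text
time: 19.1
position: [0.6275, 0.1241, 0.1572]
ee_rot: [0.001, 0.924, -0.002, 0.383]
wrist_force: [-0.0, 0.5, -2.2]
opening: 0.554
finger_force: 42.0
d mm [ 0.5  0.2 -0.7] rot [0.1 0.  0.2] t 19.1 q [ 0.22  1.07 -1.15  2.3   2.17  1.36 -0.68] pos [0.6275 0.1241 0.1572] F [-0.   0.5 -2.2] 0.5541648497081421
400 [185, 180, 182, 191, 201, 208, 210, 196, 162, 120, 90, 79, 79, 82, 83, 83] [76, 74, 76, 82, 87, 90, 90, 89, 83, 82, 79, 80, 79, 81, 81, 83]
405 [103, 122, 144, 156, 163, 170, 179, 188, 197, 198, 184, 147, 109, 92, 91, 90] [183, 166, 129, 97, 88, 87, 86, 87, 87, 87, 88, 89, 90, 91, 91, 90]
415 [180, 169, 165, 169, 177, 185, 192, 197, 202, 205, 195, 165, 123, 104, 114, 140] [93, 87, 85, 85, 86, 88, 89, 92, 89, 90, 87, 92, 93, 93, 92, 90]
418 [194, 193, 197, 199, 201, 204, 206, 206, 202, 189, 164, 141, 140, 156, 179, 190] [170, 178, 160, 127, 99, 92, 91, 92, 91, 90, 89, 85, 85, 84, 83, 85]
```

```bash
python3 -m crank '.3 0 0 -2 0 0 0;.3 0 0 -2 0 0 0;.3 0 0 -2 0 0 0;.3 0 0 -1 0 0 0;.3 0 0 0 0 0 0'|grep -E 'posi|t_f'; python3 -m crank '.3 0 0 -.5 0 0 0;.3 0 0 0 0 0 0;.3 0 0 0 0 0 0'|grep -E 'posi|t_f';  python3 -m crank '.3 0 0 -.5 0 0 0;.3 0 0 0 0 0 0;.3 0 0 0 0 0 0'|grep -E 'posi|t_f'; python3 - <<'E'
from h import *
t=snapshot("top");s=snapshot("scene");np.savez("pics/t8.npz",**t);np.savez("pics/s8.npz",**s)
P=get_obs()['position']
for n,I in(("scene",s),("top",t)):
    g=cv2.cvtColor(I["pixels"],cv2.COLOR_RGB2GRAY);print(n)
    for x in range(36,-33,-4):
        m=np.array([[proj(I,(.6195+x/1e3,.1241+b/1e3,.150)) for b in range(-34,35,3)]],np.float32)
        print(f"{x:4d}",' '.join(f"{k:3d}" for k in cv2.remap(g,m[...,0],m[...,1],cv2.INTER_CUBIC)[0]))
E
```

```text
position: [0.6272, 0.1241, 0.1498]
wrist_force: [-0.3, 0.5, -2.0]
position: [0.6273, 0.1241, 0.1498]
wrist_force: [0.5, -0.2, -2.0]
position: [0.6273, 0.1241, 0.1492]
wrist_force: [-0.5, 0.2, -2.5]
scene
  36  82  78  77  78  85  88  88  89 105 130 133  98  85  92  91  88  85  83  84  91 140 190 198
  32  80  74  75  80  85  88  89  90 104 140 141  96  84  93  93  91  85  82  82  87 123 178 197
  28  79  70  72  80  84  84  88  90  97 117 111  88  84  90  93  90  87  84  84  98 140 184 198
  24  78  70  72  79  79  82  89  95 106 101  88  84  92  83  95  98  94  87  95 132 172 195 200
  20  81  72  71  77  76  87 108 130 138 119  89  83  98  81  92 127 131 106 119 166 193 199 200
  16  82  77  71  69  86 118 155 169 156 120  98  92 101  85  89 138 180 163 149 184 198 200 198
  12  84  80  69  68 110 172 189 173 141 106 100 100 102  88  94 118 170 199 188 187 199 198 198
   8  85  82  73  72 120 191 190 161 131 110 102 101  94  87 104 120 144 187 205 190 182 187 191
   4  84  81  84  99 115 172 176 157 138 121 102 101  92  95 118 132 148 171 197 187 137 136 165
   0  81  76  94 137 13
[... 1899 characters left out ...]
2 181 165 111  59  44
  -8  69  58  52  56  60  71  85 119 147 147 124 113 123 139 153 160 172 186 191 169 108  57  42
 -12  58  57  52  54  58  57  64  87 121 137 129 133 157 166 167 172 183 196 187 151  84  49  38
 -16  58  53  56  56  53  54  55  58  74  94 102 121 152 166 168 178 185 188 161 106  60  40  43
 -20  58  54  57  59  58  55  55  54  52  57  63  84 106 122 139 151 157 138  97  60  45  39  43
 -24  55  59  57  59  58  53  50  52  52  52  54  59  62  72  91  95  93  76  52  44  42  45  44
 -28  58  58  59  58  58  53  50  51  56  49  54  55  55  53  62  63  57  53  52  49  49  47  46
 -32  62  72  72  60  54  51  52  52  52  53  51  51  54  51  53  49  54  52  50  47  49  48  46
```

The rod stands in the slot at the disc centre, with the underside about 1 mm above the seat. I lower the last bit and release.

```bash
python3 -m crank '.3 0 0 -.7 0 0 0;.3 0 0 0 0 0 0;.3 0 0 0 0 0 0'|grep -E 'posi|t_f' ; python3 -m crank '.58 0 0 0 0 0 0;.6 0 0 0 0 0 0;.64 0 0 0 0 0 0;.7 0 0 0 0 0 0;.75 0 0 0 0 0 0' 20;python3 -m crank '.8 0 0 0 0 0 0;.8 0 0 0 0 0 0;.8 0 0 0 0 0 0'; python3 - <<'E'
from h import *
Q=[snapshot("scene") for i in range(9)]
g=[cv2.cvtColor(q["pixels"],cv2.COLOR_RGB2GRAY) for q in Q]
print([int((cv2.absdiff(x,g[0])[200:275,385:430]>25).sum()) for x in g])
t=snapshot("top")
np.savez("pics/s9.npz",**Q[-1]);np.savez("pics/t9.npz",**t)
for n,I in(("scene",Q[-1]),):
    G=g[-1]
    for x in range(36,-33,-4):
        m=np.array([[proj(I,(.6195+x/1e3,.1241+b/1e3,.150)) for b in range(-34,35,3)]],np.float32)
        print(f"{x:4d}",' '.join(f"{k:3d}" for k in cv2.remap(G,m[...,0],m[...,1],cv2.INTER_CUBIC)[0]))
E
```

```text
position: [0.6273, 0.1241, 0.1485]
wrist_force: [0.5, 0.0, -1.7]
time: 21.15
position: [0.6274, 0.1242, 0.1487]
ee_rot: [0.001, 0.924, -0.001, 0.383]
wrist_force: [-0.2, 0.3, -0.6]
opening: 0.748
finger_force: 0.0
time: 21.45
position: [0.6273, 0.1241, 0.1485]
ee_rot: [0.001, 0.924, -0.002, 0.383]
wrist_force: [0.0, 1.2, 0.1]
opening: 0.799
finger_force: 0.0
[0, 0, 0, 0, 0, 0, 7, 21, 38]
  36  79  72  76  90 100  89  93  96 107 151 155 101  85  92  93  90  86  84  82  91 139 191 198
  32  78  71  73  86  95  89  87  90 100 141 145 100  85  88  93  91  88  83  82  89 124 179 198
  28  80  73  72  79  80  82  89 100 104 111 107  89  90  83  97 100  90  85  84  98 140 183 199
  24  83  75  72  75  79  95 115 138 137 111  89  85 105  87 104 135 125 100  96 130 171 195 199
  20  84  76  68  72  93 131 162 172 151 113 100  96 106  92  96 145 175 152 129 166 194 198 200
  16  83  81  71  82 135 180 187 169 134 105 108 112  98  94  99 122 171 193 176 182 200 200 200
  12  85  83  76 101 169 199 183 151 128 107 104 109  92  96 109 122 149 189 204 197 199 200 197
   8  86  85  81 124 186 193 1
[... 336 characters left out ...]
5 212 217 207 200 184
  -8 162 125  88 105 167 207 208 201 184 155 131 138 116 122 162 190 202 211 211 208 203 199 183
 -12 178 151  94  89 119 174 202 206 196 165 150 166 140 116 154 193 210 211 208 200 199 199 193
 -16 172 162 106  94  92 126 171 196 197 170 161 175 155 117 137 185 207 207 204 202 201 199 196
 -20 163 171 132 131 112 119 164 190 191 170 157 167 152 123 122 165 198 204 202 202 202 200 199
 -24 152 178 154 170 163 158 180 197 196 186 178 181 176 151 121 145 189 202 201 202 203 200 200
 -28 139 180 161 179 195 193 196 201 201 198 198 199 199 182 139 126 171 197 200 200 201 201 200
 -32 119 175 163 176 198 201 203 204 203 202 203 203 203 197 161 120 148 193 202 203 201 200 201
```

```bash
python3 -m crank '.8 -3 0 1 0 0 0;.8 -6 0 3 0 0 0;.8 -10 0 6 0 0 0;.8 -15 0 10 0 0 0;.8 -20 0 12 0 0 0'>/dev/null; python3 -m crank '.8 -15 0 10 0 0 0;.8 0 0 0 0 0 0;.8 0 0 0 0 0 0'; cat > fin.py <<'E'
from h import *
Z=[];G=[]
for i in range(18):
    s=snapshot("scene");g=cv2.cvtColor(s["pixels"],cv2.COLOR_RGB2GRAY);G.append(g);w=np.clip(g[232:264,392:426].astype(float)-150,0,None);yy,xx=np.mgrid[:32,:34];Z.append((392+(w*xx).sum()/w.sum(),232+(w*yy).sum()/w.sum()))
print(np.round(Z,1).tolist());t=snapshot("top");T=cv2.cvtColor(t["pixels"],cv2.COLOR_RGB2GRAY)
np.savez("pics/s10.npz",**s);np.savez("pics/t10.npz",**t)
for n,I,K in(("scene",s,G[-1]),("top",t,T)):
    print(n)
    for x in range(36,-37,-4):
        m=np.array([[proj(I,(.6195+x/1e3,.1241+b/1e3,.150)) for b in range(-34,35,3)]],np.float32)
        print(f"{x:4d}",' '.join(f"{k:3d}" for k in cv2.remap(K,m[...,0],m[...,1],cv2.INTER_CUBIC)[0]))
E
python3 fin.py
```

```text
time: 22.75
position: [0.5583, 0.1244, 0.191]
ee_rot: [0.001, 0.924, -0.001, 0.383]
wrist_force: [0.8, -1.2, 0.2]
opening: 0.804
finger_force: 0.0
[[417.8, 246.4], [417.9, 246.3], [417.8, 246.3], [417.8, 246.3], [417.7, 246.3], [417.6, 246.2], [417.6, 246.1], [417.6, 246.1], [417.7, 246.1], [417.7, 246.2], [417.6, 246.2], [417.7, 246.3], [417.8, 246.3], [417.9, 246.3], [417.9, 246.4], [417.8, 246.4], [417.9, 246.4], [417.7, 246.3]]
scene
  36  76  71  71  78  82  86  88  89 108 150 150  97  80  88  90  91 130 181 191 192 196 194 193
  32  76  70  70  80  81  83  84  86  97 138 143  97  81  85  89  89 103 160 189 194 197 196 193
  28  80  70  70  77  78  80  85  95 100 109 105  85  83  77  95  95  93 131 183 194 196 196 196
  24  79  73  67  73  76  88 111 133 134 111  88  83  96  78 101 127 120 120 172 194 194 195 195
  20  82  75  69  69  87 122 158 170 149 114  94  89 101  86  92 140 168 149 164 192 196 195 196
  16  82  80  67  76 129 171 185 168 132 102  99  94  94  90  94 120 169 188 175 186 195 195 194
  12  81  81  74  96 165 196 182 149 124 102  98  98  87  90 107 118 147 185
[... 2331 characters left out ...]
8 200 170 102  53  43
 -12 136 125 105 100 140 186 197 196 188 170 148 156 174 177 178 183 194 200 183 132  75  50  46
 -16 179 173 153 121 113 136 167 189 193 182 165 170 172 167 175 188 196 181 139  86  52  51  46
 -20 192 191 183 158 133 116 129 159 178 180 172 167 157 152 171 188 183 144  86  52  49  47  49
 -24 196 195 197 189 173 156 145 146 153 161 162 160 147 151 169 181 175 132  80  55  50  46  47
 -28 195 194 194 194 196 191 189 186 184 180 176 180 182 181 170 162 158 133  84  56  52  49  46
 -32 195 195 198 195 196 196 196 195 194 192 195 194 195 184 155 120 123 117  82  54  48  51  48
 -36 197 195 195 195 194 195 193 195 196 191 192 194 194 182 143 110 104  94  68  53  53  51  51
```

```bash
python3 -c "
from plant import *
print(sign_off())"
```

```text
the job is handed in; nothing more can be done
None
```

I steadied the hanger and hung the loose disc flat on the lower one, slots facing opposite ways. The last camera frames put it within about 2 mm of the rod axis with almost no swing left. I signed the job off at about 24 s of the 64 s, but no verdict came back.

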